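# Slide the circuit-board carrier into its notches and turn the button over it

## Robot

A 7-joint arm with a two-finger parallel gripper is mounted at the origin on the work surface. World frame = base frame: x ahead of the robot, y to its left, z up, the work surface at z = 0. Lengths are in mm, angles in rad, forces in N, time in s.
With the tool pointing down it reaches from about 400 to 925 mm from the base axis. Payload 5.6 kg.
Tool frame: the origin (TCP) lies on the centre line of the jaws, within the pads' length; the fingertips stand 17 mm ahead of it and the grasp point (between the pads) lies 2 mm behind it; x points along the fingers, y is the direction in which the jaws open and shut, and the axes are right-handed (so a half turn about x gives the same grasp; the last joint's range is limited). The gripper opens to 85 mm and grips with 20 to 120 N. Pads are 22 mm wide; open, the fingers measure 114 mm over their backs; the gripper's body (76 mm by 85 mm) begins 54 mm behind the grasp point. The pads swing forward as they close: fully open they stand 13 mm farther back than shut.
Start: joints at [1.09, 0.468, -0.012, 1.603, 0.006, 1.071, -0.056], TCP at [275.528, -588.721, 248.29] pointing down, gripper open.
Joint ranges: [-2.53, 2.53], [-0.31, 2.02], [-1.57, 1.55], [0.28, 2.44], [-1.29, 4.43], [0.15, 1.84], [-2.92, 2.92]. Speed limits (rad/s): [2.57, 2.57, 3.14, 3.14, 3.14, 3.14, 3.14].

## Interface

Orientations are given as a rotation vector (axis times angle).
In Python, from plant import arm gives the robot as it stands. The module is installed in compiled form; this text tells all that it offers.
- The arm moves only by the tool send_rows, never from a script. Its argument "deltas" is a list of rows, each an object with "rot": the turn, a rotation vector about the tool's x, y, z in rad, a list of three; "offset": the shift along the tool's x, y, z in mm, a list of three; "fingers": the closure, from 0 (fully open) to 1 (shut). A call has 1 to 20 rows; each row is the pose to reach, as a shift and turn from the pose measured when the call began, along the tool's axes at that moment; what a row does not reach only later rows make up. A row lasts 1/12 s, in which the tool goes at most 41.7 mm and 7.16 degrees, less where a joint would pass 70% of its speed; a pose out of reach is approached as far as the arm can. A call with a gripper value outside its range is refused whole. The fingers move at their own pace and stop on an object; "force" is the grip in N (left out, the last holds). Time passes only in rows, so rows that repeat a pose let the fingers close. It gives the time, the measured TCP pose, the force and the opening at its end, in the units of the state.
- arm.observe(): the state, without advancing time (a new reading comes with each control period).
- arm.read_camera(name): name is "side" or "top" or "wrist"; returns a dict with "pixels" (480x640x3 uint8, red, green, blue), "range_z" (480x640 float32, mm along the optical axis (not along the pixel's ray), 0 where there is no reading), "fovy" (degrees; the focal length in pixels is half the picture's height over the tangent of half this angle, whatever the lens; pixels are square), "cx", "cy" (the principal point, pixels), "world_from_camera" (4x4, takes a point from camera to world coordinates). Camera axes: x right, y up, looking along -z (the intrinsics and any distortion apply to the point x, -y, -z); pixel columns grow to the right and rows downward; lengths in mm; the calibration is good to about 2 mm. A picture is of the moment at which its call begins.
- arm.job_done(): hands the job in, once; it reports no verdict.
Trained networks look in a picture, given as the dict that the camera call returned (one of the last four; its "shot" number tells which), for a name from the list of things; names that differ only in an ending like _2 or _b are one class to them, and where a whole thing is asked for, a point or a joint stands for the part that bears it (a point fixed in the world has none). Each returns a list of dicts, best first, with "conf" (0 to 1); they miss things now and then, are a little off and sometimes report something else, mostly with a low value. They report only what shows in the picture. A call takes as long as a camera call. They do not tell look-alikes from the thing itself.
- arm.look_for(picture, query): "at" ([column, row] in pixels, amid what is visible of it).
- arm.tip_of(picture, query): "at" ([column, row] in pixels: a listed point, or the origin of a listed thing).
The state is a dict: "clock": time; "joint_positions": joint angles; "qd": joint speeds; "joint_efforts": joint torques, N m; "tool_pos": TCP position; "tool_rot": TCP orientation; "ft_force": force on the tool from outside, world axes, zero at the start; "moment": the same for the moment, N m; "width": opening from 0.0 (shut) to 1.0 (fully open).
Only numpy, scipy, OpenCV 4.12 (cv2) and the standard library are available. Lean on these libraries where they do the work, as an engineer would, in place of code of your own. Each camera call takes 0.05 s, during which the arm holds its last target.

## Task

With the fingertips, gently push the grey circuit-board carrier along the wooden rails towards the end with the turn-button until you feel it drop into the locating notches and lie flat on the rails. Then push the turn-button round by its pin until its blade lies straight over the carrier's front edge, in line with the rails, and leave both like that. Only push: do not lift or tip the carrier, do not swing the turn-button before the carrier has dropped, and leave the other things on the bench where they are.

Things in the scene. Friction and masses are not known exactly. Their poses are not given: they have to be found in the camera images.
- jig: Wooden slide jig fixed to the bench: two rails (24 mm wide, centred at x = -50 and +50 mm, tops 40 mm above the bench) between side cheeks (inner faces x = +-62, outer +-74, 56 mm high), on a base 170 mm wide. Origin on the bench, mid-way between rails, at the middle of the four notches. y runs along the rails to the turn-button end (push direction), x across, z up. Rails span y = -215 to 125 mm.
- notch_mid (a point): Middle of the four notches, between the rails, at rail-top height (jig origin + 40 mm). Each rail has notches 26 mm long, 10 mm deep, centred 70 mm before and 70 mm after this point along the rails. Between the rails is an open channel 76 mm wide, its floor 12 mm above the bench, open at the rear; a cross block 51 mm high closes it from jig y = 100 mm.
- carrier: Loose grey board with circuit parts fixed on it (up to 37 mm above its underside), 0.35-0.7 kg. Plate 120 (x) x 170 (y) x 8 mm; origin: centre of its underside; axes as the jig's. Four feet 20 x 20 x 8 mm below it at x +-50, y +-70. It starts riding on its feet (underside 48 mm above the bench), 50-110 mm short of jig y = 0. There the feet drop in: underside 40 mm, resting on the rails.
- push_face (a point): Middle of the outer face of the carrier's back strip (100 mm wide, on its rear edge, up to 26 mm above its underside); 85 mm behind the carrier's centre, 13 mm above its underside: the place to push, towards the turn-button. Sliding takes 1 to 6 N. Once dropped, the notch walls stop the carrier firmly (3 mm play either way along the rails, 2 mm sideways).
- turn_button (a joint): Angle (rad) of the wooden turn-button. 0: blade points to jig -x, clear of the carrier; 1.57: points to jig -y, over the carrier's front edge. Grows counter-clockwise from above; stops at -0.6 and 1.6; starts -0.5 to 0.15. Stiff hinge, stays put, about 1 N at the pin. Blade 18 mm wide, 55 mm long, 52.5-60.5 mm above the bench: passes over the carrier only when that has dropped.
- button_pin (a point): On the axis of the upright steel pin on the turn-button's blade, 45 mm from the pivot; pin diameter 12 mm, from 60.5 to 85 mm above the bench; this point is 72.5 mm above the bench.
- button_pivot (a point): Top of the turn-button's blade at its pivot screw: jig x = 0, y = 111 mm, 60.5 mm above the bench; the screw head stands 2.5 mm higher.
- solder_spool: Bystander, leave alone: spool of solder wire standing on its flange, 48 mm across, 38 mm high.
- flux_jar: Bystander, leave alone: small jar with black cap, 44 mm across, 50 mm high.
- screwdriver: Bystander, leave alone: loose screwdriver lying on the bench (origin at its middle, underside).
- relay_block: Bystander, leave alone: clear relay on a black foot, 32 x 42 x 34 mm.
- screw_cup: Bystander, leave alone: small steel bowl, 64 mm across, 35 mm high.
- brush: Bystander, leave alone: loose hand brush lying on the bench.
- spray_can: Bystander, leave alone: spray can, 52 mm across, 150 mm high.
Not all that is in view belongs to the job. What is shaped like the carrier but pink is not meant.

How it is judged:
By the outcome, as a careful person would: the job done as asked, in the order asked, and still so for the second after the job is handed in, with the robot touching nothing.
It also fails if it takes over 48 s, if anything falls off the work surface, if the arm or the gripper's body presses on something with over 40 N, if the wrist force passes 120 N, or if a joint passes its speed limit or range.

## Working session

There is one attempt and no reset: what is moved stays moved. The work goes in short steps, Python scripts to look and compute and a tool call to move; the robot and the scene stay as the last step left them, time stands still between calls to the robot, and variables do not carry over. Pictures are saved under pics/ and viewed, and the job is handed in when it is done.

Besides the shell and the picture viewer there is one more tool, called after "Emit:" by a JSON object that holds its "op" and its "data", one argument or row to a line. send_rows: Moves the arm, as the interface text tells. Its arguments: {"type":"object","properties":{"deltas":{"type":"array","items":{"type":"object","properties":{"rot":{"type":"array","items":{"type":"number"}},"offset":{"type":"array","items":{"type":"number"}},"fingers":{"type":"number"}}}},"force":{"type":"number"}},"required":["deltas"]}

```bash
mkdir -p pics; cat > h.py <<'E'
import numpy as np, cv2
from plant import arm
from scipy.spatial.transform import Rotation as R
def save(p,name): cv2.imwrite('pics/'+name+'.png',cv2.cvtColor(p['pixels'],cv2.COLOR_RGB2BGR))
def f(p): return 240/np.tan(np.radians(p['fovy'])/2)
def pt(p,u,v,z=None,r=3):
    # world by depth, or by intersecting world plane z
    F=f(p);T=np.array(p['world_from_camera'])
    d=np.array([(u-p['cx'])/F,-(v-p['cy'])/F,-1.])
    if z is None:
        a=p['range_z'][int(v)-r:int(v)+r+1,int(u)-r:int(u)+r+1];a=a[a>0]
        k=np.median(a)
    else:
        w=T[:3,:3]@d; k=(z-T[2,3])/w[2]
    return T[:3,:3]@(d*k)+T[:3,3]
def cloud(p):
    F=f(p);T=np.array(p['world_from_camera']);v,u=np.mgrid[0:480,0:640];k=p['range_z']
    c=np.stack([(u-p['cx'])/F*k,-(v-p['cy'])/F*k,-k],-1)
    return c@T[:3,:3].T+T[:3,3]
E
python3 - <<'E'
from h import *
print({k:np.round(v,3) for k,v in arm.observe().items()})
for n in ['top','side','wrist']:
    p=arm.read_camera(n);save(p,n+'0');print(n,p['fovy'],p['cx'],p['cy'],[k for k in p], np.round(p['world_from_camera'],2).tolist())
    for q in ['jig','notch_mid','carrier','push_face','turn_button','button_pin','button_pivot']:
        print(q,[(np.round(d['at']),round(d['conf'],2)) for d in arm.tip_of(p,q)][:3],[(np.round(d['at']),round(d['conf'],2)) for d in arm.look_for(p,q)][:3] )
E
```

```text
{'clock': np.float64(0.0), 'joint_positions': array([ 1.09 ,  0.468, -0.012,  1.604,  0.006,  1.071, -0.056]), 'qd': array([-0.   ,  0.001,  0.001,  0.001,  0.   ,  0.002,  0.   ]), 'joint_efforts': array([-0.0000e+00, -5.3239e+01,  2.1000e-02, -2.5131e+01,  1.1000e-02,
        8.0000e-03,  0.0000e+00]), 'tool_pos': array([ 275.24 , -588.274,  247.326]), 'tool_rot': array([ 1.979,  0.442, -1.98 ]), 'ft_force': array([-0.555,  1.102, -0.687]), 'moment': array([-0.031, -0.001,  0.016]), 'width': np.float64(1.004)}
top 43.04044172292974 314.2384345574501 236.34242030196873 ['pixels', 'range_z', 'fovy', 'cx', 'cy', 'world_from_camera', 'shot'] [[0.03, 0.99, -0.11, 361.48], [-1.0, 0.03, 0.01, 44.02], [0.01, 0.11, 0.99, 1588.13], [0.0, 0.0, 0.0, 1.0]]
jig [(array([351., 237.]), 0.9), (array([332., 187.]), 0.34)] [(array([348., 236.]), 0.74), (array([315., 243.]), 0.37)]
notch_mid [(array([356., 234.]), 0.78)] [(array([348., 236.]), 0.71)]
carrier [(array([387., 224.]), 0.97), (array([219., 325.]), 0.97), (array([433., 333.]), 0.66)] [(array([221., 325.]), 0.9), (array([433., 335.]), 0.84), (array([388., 225.]), 0.79)]
push_face [(array([422., 219.]), 0.83), (array([250., 343.]), 0.77), (array([444., 298.]), 0.65)] [(array([437., 334.]), 0.79), (array([220., 326.]), 0.66), (array([389., 227.]), 0.59)]Traceback (most recent call last):
  File "<stdin>", line 6, in <module>
ValueError: it knows: brush, button_pin, button_pivot, carrier, flux_jar, jig, notch_mid, push_face, relay_block, screw_cup, screwdriver, solder_spool, spray_can
```

```bash
python3 - <<'E'
from h import *
for n in ['top','side','wrist']:
    p=arm.read_camera(n);save(p,n+'0');print(n,p['fovy'],p['cx'],p['cy'])
    np.savez(n+'0.npz',**{k:v for k,v in p.items()})
    for q in ['notch_mid','carrier','push_face','button_pin','button_pivot']:
        print(q,[(np.round(d['at']).tolist(),round(d['conf'],2)) for d in arm.tip_of(p,q)][:3])
E
```

```text
top 43.04044172292974 314.2384345574501 236.34242030196873
notch_mid [([356.0, 233.0], 0.6)]
carrier [([391.0, 228.0], 0.73), ([433.0, 333.0], 0.64), ([216.0, 325.0], 0.58)]
push_face [([247.0, 343.0], 0.95), ([444.0, 300.0], 0.93), ([421.0, 220.0], 0.77)]
button_pin [([319.0, 252.0], 0.65)]
button_pivot [([336.0, 188.0], 0.68), ([314.0, 231.0], 0.5)]
side 54.16267480974116 323.66843256086577 237.018335160812
notch_mid [([339.0, 283.0], 0.89)]
carrier [([241.0, 206.0], 0.78), ([350.0, 307.0], 0.69), ([226.0, 374.0], 0.58)]
push_face [([228.0, 219.0], 0.67), ([265.0, 371.0], 0.62), ([362.0, 330.0], 0.6)]
button_pin [([308.0, 243.0], 0.5)]
button_pivot [([326.0, 244.0], 0.73)]
wrist 60.04214028274762 315.2448142547538 243.5613788411659
notch_mid []
carrier []
push_face []
button_pin []
button_pivot []
```

View pics/top0.png

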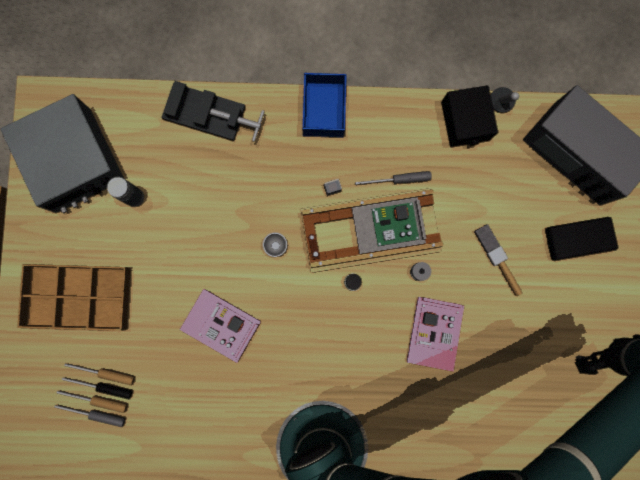

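View pics/side0.png

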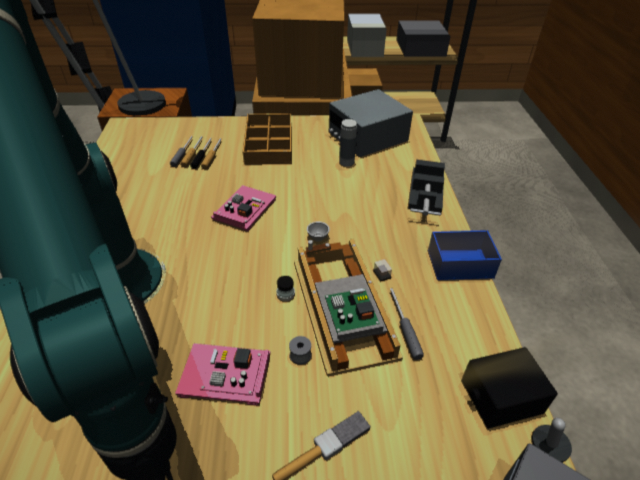

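Lookalikes in the top picture: grey carrier at (391,226), pink boards at (220,325) and (433,333). I choose the grey one, which sits in the jig. The button end is on the left, near (312,245).

```bash
python3 - <<'E'
from h import *
p=dict(np.load('top0.npz'));s=dict(np.load('side0.npz'))
a=cv2.resize(p['pixels'][180:280,290:450],(800,500),interpolation=cv2.INTER_CUBIC)
cv2.imwrite('pics/topc.png',a[:,:,::-1])
a=cv2.resize(s['pixels'][225:375,270:430],(640,600),interpolation=cv2.INTER_CUBIC)
cv2.imwrite('pics/sidec.png',a[:,:,::-1])
c=cloud(p)[180:280,290:450]
z=c[...,2]
cv2.imwrite('pics/z.png',cv2.resize(np.clip(z*2.5,0,255).astype(np.uint8),(800,500),interpolation=cv2.INTER_NEAREST))
E
```

```text
(no output)
```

View pics/topc.png

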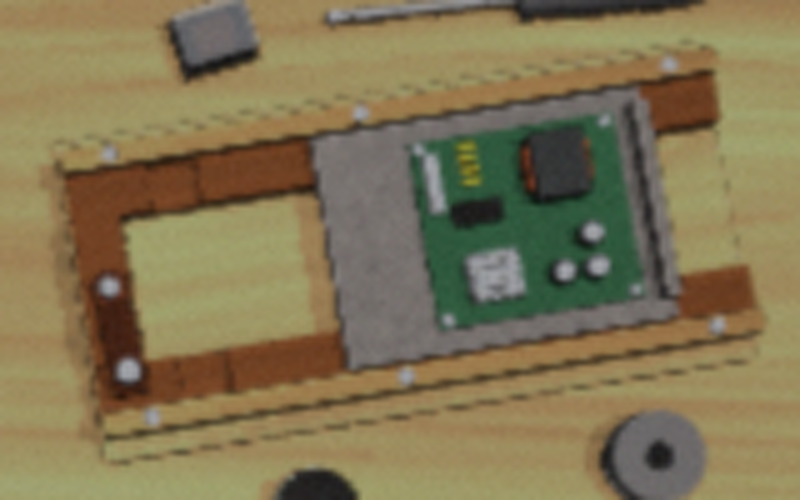

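View pics/sidec.png

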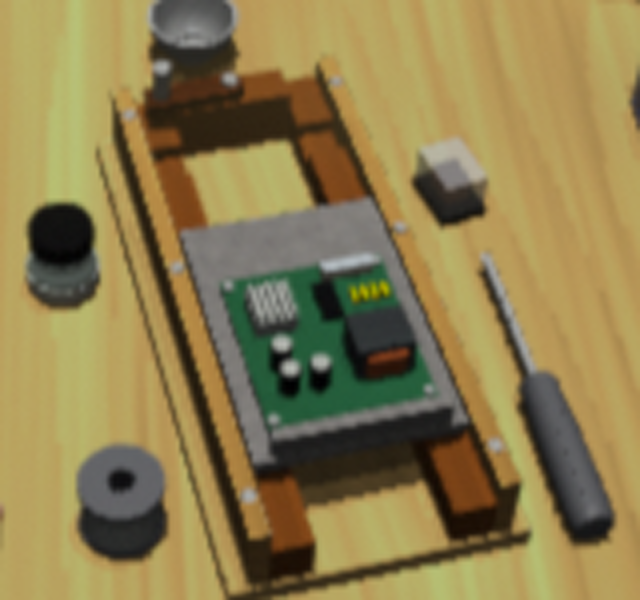

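View pics/z.png

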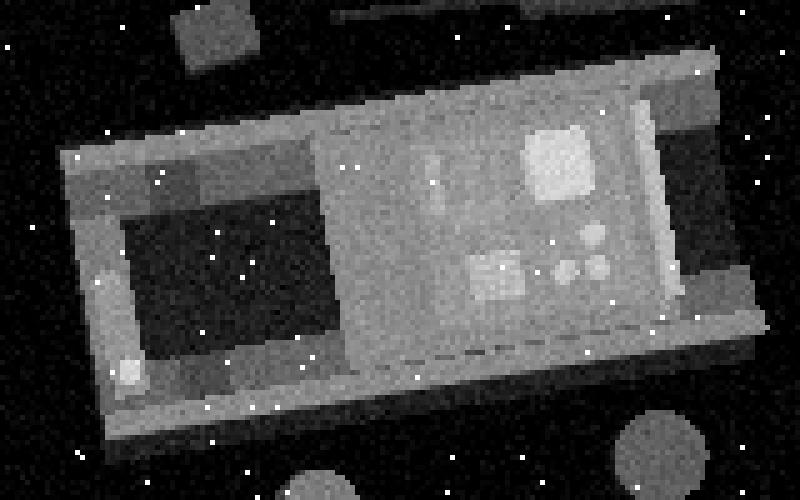

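```bash
cat >> h.py <<'E'
def rigid2(m,w):
    m=np.array(m,float);w=np.array(w,float);mc,wc=m.mean(0),w.mean(0)
    a=np.sum((m-mc)[:,0]*(w-wc)[:,1]-(m-mc)[:,1]*(w-wc)[:,0]);b=np.sum((m-mc)*(w-wc))
    t=np.arctan2(a,b);Rm=np.array([[np.cos(t),-np.sin(t)],[np.sin(t),np.cos(t)]])
    o=wc-Rm@mc
    return t,o,Rm,(m@Rm.T+o)-w
E
python3 - <<'E'
from h import *
p=dict(np.load('top0.npz'))
px=lambda a,b,z:pt(p,290+a/5-.4,180+b/5-.4,z)
L=[((74,125),px(60,150,56)),((74,-215),px(715,47,56)),((-74,125),px(107,440,56)),((-74,-215),px(768,330,56)),
((38,83),px(151,213,40)),((38,57),px(201,206,40)),((-38,83),px(178,357,40)),((-38,57),px(228,350,40))]
t,o,Rm,e=rigid2([l[0] for l in L],[l[1][:2] for l in L]);print('jig yaw',t,o);print(np.round(e,1))
inv=lambda w:(np.round(Rm.T@(w[:2]-o),1),np.round(w,1))
print('pin',inv(px(130,372,85)),'pivot',inv(px(109,286,63)))
for a,b in [(313,138),(348,372)]: print('front',inv(px(a,b,56)))
for a,b in [(637,100),(672,297),(650,100),(684,293)]: print('strip',inv(px(a,b,74)))
# same from side
s=dict(np.load('side0.npz'))
px=lambda a,b,z:pt(s,270+a/4-.4,225+b/4-.4,z)
print('side pin',inv(px(161,66,85)),'pivot',inv(px(229,77,63)))
print('front', inv(px(182,232,56)),inv(px(373,197,56)))
print('cheek far', inv(px(115,92,56)),inv(px(321,56,56)),'near',inv(px(518,488,56)),inv(px(247,540,56)))
c=cloud(p);z=c[...,2]
for n,(u,v) in dict(carfront=(290+380/5,180+200/5),strip=(290+655/5,180+200/5),pin=(316,254),cheek=(290+200/5,180+135/5),rail=(290+260/5,180+165/5)).items(): print(n,np.median(z[int(v)-1:int(v)+2,int(u)-1:int(u)+2]))
E
```

```text
jig yaw 0.19319699924931522 [547.28337814 -67.65384388]
[[-1.2  0.2]
 [ 0.4 -0.2]
 [ 0.4  0.1]
 [-0.2 -0.5]
 [ 0.3 -0.5]
 [ 0.9 -0.5]
 [-0.6  0.8]
 [ 0.   0.7]]
pin (array([-44.6, 108.6]), array([482.6,  30.4,  85. ])) pivot (array([  1.7, 111.5]), array([527.5,  42.1,  63. ]))
front (array([60.4, -3.6]), array([607.3, -59.5,  56. ]))
front (array([-60.2,  -0.8]), array([488.3, -80. ,  56. ]))
strip (array([  50.6, -166.6]), array([ 628.9, -221.4,   74. ]))
strip (array([ -50.6, -165.8]), array([ 529.5, -240.1,   74. ]))
strip (array([  49.5, -173. ]), array([ 629.1, -228. ,   74. ]))
strip (array([ -49.6, -172.1]), array([ 531.7, -246.1,   74. ]))
side pin (array([-42.6, 107.1]), array([484.9,  29.2,  85. ])) pivot (array([  2.6, 110.3]), array([528.6,  41.1,  63. ]))
front (array([-56.3,  -5.3]), array([493.1, -83.7,  56. ])) (array([62.2, -4.5]), array([609.2, -60.1,  56. ]))
cheek far (array([-69.4, 120.6]), array([456. ,  37.3,  56. ])) (array([ 68.1, 123.1]), array([590.4,  66.2,  56. ])) near (array([  71.6, -219.8]), array([ 659.7, -269.6,   56. ])) (array([ -73.8, -216.6]), array([ 516.4, -294.4,   56. ]))
carfront 52.57096661601804
strip 75.56747962379586
pin 84.5150509632615
cheek 55.70850598703555
rail 42.50948961807967
```

```bash
cat >> h.py <<'E'
YAW=0.1932;O=np.array([547.3,-67.7])
def j2w(x,y,z): c,s=np.cos(YAW),np.sin(YAW);return np.array([c*x-s*y+O[0],s*x+c*y+O[1],z])
def w2j(w): c,s=np.cos(YAW),np.sin(YAW);d=np.array(w)[:2]-O;return np.array([c*d[0]+s*d[1],-s*d[0]+c*d[1],w[2]])
def delta(jt,ang,o=None):
    """target jig pos, pushing-face normal (tool +-z) at jig angle ang: tool x down, returns offset, rot"""
    o=o or arm.observe();T=R.from_rotvec(o['tool_rot']).as_matrix()
    best=None
    for sg in (0,np.pi):
        a=ang+YAW+sg; zc=np.array([np.cos(a),np.sin(a),0]);xc=np.array([0,0,-1.]);M=np.stack([xc,np.cross(zc,xc),zc],1)
        r=R.from_matrix(T.T@M).as_rotvec()
        if best is None or np.linalg.norm(r)<np.linalg.norm(best): best=r
    return np.round(T.T@(j2w(*jt)-o['tool_pos']),1),np.round(best,4)
def st():
    o=arm.observe();T=R.from_rotvec(o['tool_rot']).as_matrix()
    print('t',round(float(o['clock']),2),'jig',np.round(w2j(o['tool_pos']),1),'F',np.round(o['ft_force'],1),'w',round(float(o['width']),3),'tool x,y,z (jig ang y,z)',np.round(T[:,0],3),[round(float(np.arctan2(T[1,k],T[0,k])-YAW),3) for k in(1,2)],'q',np.round(o['joint_positions'],2));return o
E
python3 - <<'E'
from h import *
o=st(); print(delta((0,-215,150),np.pi/2,o))
E
```

```text
t 1.35 jig [-366.7 -459.1  248.3] F [0.3 0.1 0.1] w 1.001 tool x,y,z (jig ang y,z) [-0. -0. -1.] [-1.326, -2.897] q [ 1.09  0.47 -0.01  1.6   0.01  1.07 -0.06]
(array([  98.2, -148.1, -414.9]), array([-1.3262e+00,  1.0000e-04,  0.0000e+00]))
```

Emit:
{"op": "send_rows", "data": {
  "deltas": [
    {"offset": [40, -60, -166], "rot": [-0.53, 0, 0], "fingers": 1},
    {"offset": [40, -60, -166], "rot": [-0.53, 0, 0], "fingers": 1},
    {"offset": [40, -60, -166], "rot": [-0.53, 0, 0], "fingers": 1},
    {"offset": [40, -60, -166], "rot": [-0.53, 0, 0], "fingers": 1},
    {"offset": [80, -120, -332], "rot": [-1.06, 0, 0], "fingers": 1},
    {"offset": [80, -120, -332], "rot": [-1.06, 0, 0], "fingers": 1},
    {"offset": [80, -120, -332], "rot": [-1.06, 0, 0], "fingers": 1},
    {"offset": [80, -120, -332], "rot": [-1.06, 0, 0], "fingers": 1},
    {"offset": [98, -148, -415], "rot": [-1.326, 0, 0], "fingers": 1},
    {"offset": [98, -148, -415], "rot": [-1.326, 0, 0], "fingers": 1},
    {"offset": [98, -148, -415], "rot": [-1.326, 0, 0], "fingers": 1},
    {"offset": [98, -148, -415], "rot": [-1.326, 0, 0], "fingers": 1},
    {"offset": [98, -148, -415], "rot": [-1.326, 0, 0], "fingers": 1},
    {"offset": [98, -148, -415], "rot": [-1.326, 0, 0], "fingers": 1},
    {"offset": [98, -148, -415], "rot": [-1.326, 0, 0], "fingers": 1}
  ]
}}

```text
clock: 2.6
tool_pos: [587.7, -280.6, 150.4]
tool_rot: [1.067, 1.293, -1.069]
ft_force: [0.3, -0.3, -0.2]
width: 0.004
```

```bash
python3 - <<'E'
from h import *
o=st(); print(delta((0,-215,150),np.pi/2,o),delta((0,-205,70),np.pi/2,o))
for n in ['side','wrist']:
  p=arm.read_camera(n);save(p,n+'1')
  np.savez(n+'1.npz',**p)
E
```

```text
t 2.6 jig [  -1.2 -216.7  150.4] F [ 0.3 -0.3 -0.2] w 0.004 tool x,y,z (jig ang y,z) [-0.001 -0.001 -1.   ] [-0.003, -1.574] q [ 0.66  0.61 -0.37  1.66  0.26  0.92  0.38]
(array([ 0.4,  1.2, -1.7]), array([-0.0031,  0.0011,  0.0009])) (array([ 80.4,   1.3, -11.8]), array([-0.0031,  0.0011,  0.0009]))
```

View pics/side1.png

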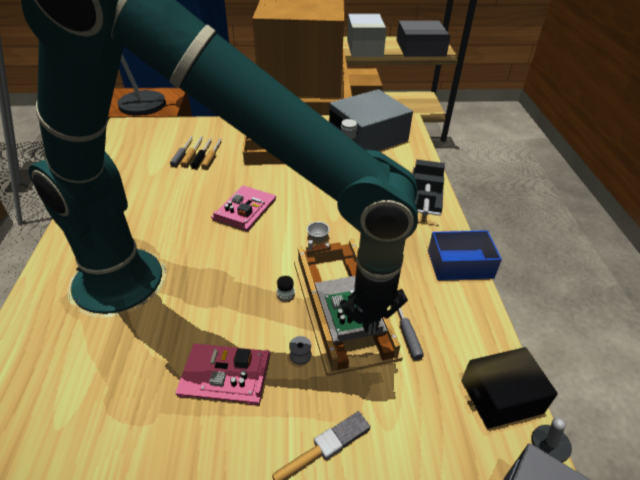

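View pics/wrist1.png

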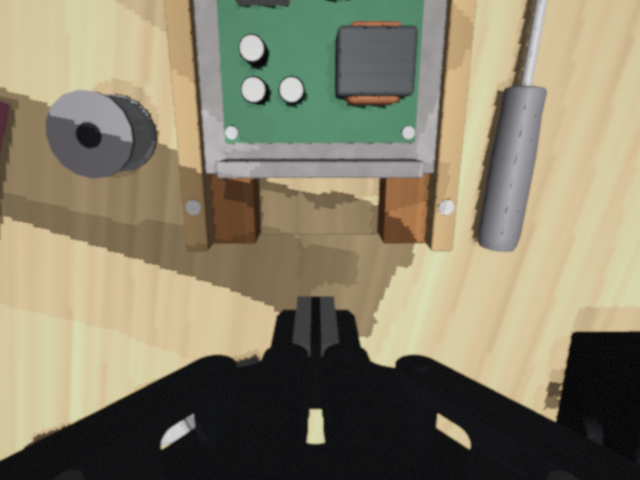

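The wrist view shows the shut fingertips at (316,300–350), centred behind the grey back strip at row 168. Next I check the tip height by depth.

```bash
python3 - <<'E'
from h import *
p=dict(np.load('wrist1.npz'));c=cloud(p)
for v in range(290,370,8): print(v,[np.round(w2j(c[v,u]),0).tolist() for u in (300,316,330)])
q=c[280:400,260:370].reshape(-1,3);q=q[(q[:,2]>80)];print('min z',np.percentile(q[:,2],[0.5,2,5]))
for u in (250,316,380): print([np.round(w2j(c[v,u]),0).tolist() for v in (163,168,173,177)])
E
```

```text
290 [[-13.0, -260.0, 1.0], [-1.0, -260.0, 1.0], [9.0, -260.0, 1.0]]
298 [[-7.0, -205.0, 139.0], [-1.0, -205.0, 139.0], [4.0, -205.0, 140.0]]
306 [[-7.0, -204.0, 147.0], [-1.0, -205.0, 146.0], [3.0, -204.0, 147.0]]
314 [[-7.0, -205.0, 153.0], [-1.0, -205.0, 153.0], [3.0, -205.0, 153.0]]
322 [[-6.0, -205.0, 158.0], [-1.0, -205.0, 158.0], [3.0, -205.0, 158.0]]
330 [[-6.0, -205.0, 163.0], [-1.0, -205.0, 164.0], [3.0, -204.0, 164.0]]
338 [[-6.0, -205.0, 168.0], [-1.0, -205.0, 168.0], [3.0, -204.0, 169.0]]
346 [[-6.0, -203.0, 175.0], [-1.0, -206.0, 171.0], [2.0, -204.0, 175.0]]
354 [[-6.0, -204.0, 178.0], [-1.0, -208.0, 172.0], [2.0, -204.0, 179.0]]
362 [[-6.0, -204.0, 183.0], [-1.0, -211.0, 171.0], [2.0, -203.0, 183.0]]
min z [138.40948692 140.9165731  144.39955803]
[[-33.0, -163.0, 74.0], [-33.0, -166.0, 74.0], [-33.0, -168.0, 74.0], [-33.0, -170.0, 74.0]]
[[-1.0, -163.0, 75.0], [-1.0, -166.0, 74.0], [-1.0, -168.0, 74.0], [-1.0, -170.0, 74.0]]
[[30.0, -164.0, 74.0], [29.0, -166.0, 75.0], [29.0, -168.0, 75.0], [30.0, -170.0, 73.0]]
```

Emit:
{"op": "send_rows", "data": {
  "deltas": [
    {"offset": [40, 1, -5], "rot": [-0.003, 0, 0], "fingers": 1},
    {"offset": [80, 1, -10], "rot": [-0.003, 0, 0], "fingers": 1},
    {"offset": [84, 1, -16], "rot": [-0.003, 0, 0], "fingers": 1},
    {"offset": [84, 1, -20], "rot": [-0.003, 0, 0], "fingers": 1},
    {"offset": [84, 1, -23], "rot": [-0.003, 0, 0], "fingers": 1},
    {"offset": [84, 1, -26], "rot": [-0.003, 0, 0], "fingers": 1},
    {"offset": [84, 1, -28], "rot": [-0.003, 0, 0], "fingers": 1},
    {"offset": [84, 1, -30], "rot": [-0.003, 0, 0], "fingers": 1},
    {"offset": [84, 1, -32], "rot": [-0.003, 0, 0], "fingers": 1},
    {"offset": [84, 1, -34], "rot": [-0.003, 0, 0], "fingers": 1}
  ]
}}

```text
clock: 3.53
tool_pos: [582.6, -247.4, 67.4]
tool_rot: [1.065, 1.292, -1.066]
ft_force: [1.4, 0.3, 0.3]
width: 0.002
```

```bash
python3 - <<'E'
from h import *
o=st(); print(delta((0,-104,66),np.pi/2,o))
E
```

```text
t 3.53 jig [   0.2 -183.1   67.4] F [1.4 0.3 0.3] w 0.002 tool x,y,z (jig ang y,z) [ 0.001 -0.002 -1.   ] [-0.0, -1.571] q [ 0.59  0.69 -0.34  1.74  0.31  0.76  0.29]
(array([  1.3,  -0.2, -79.1]), array([-0.0005,  0.0021, -0.0007]))
```

Emit:
{"op": "send_rows", "data": {
  "deltas": [
    {"offset": [1, 0, -2], "rot": [0, 0, 0], "fingers": 1},
    {"offset": [1, 0, -4], "rot": [0, 0, 0], "fingers": 1},
    {"offset": [1, 0, -6], "rot": [0, 0, 0], "fingers": 1},
    {"offset": [1, 0, -9], "rot": [0, 0, 0], "fingers": 1},
    {"offset": [1, 0, -12], "rot": [0, 0, 0], "fingers": 1},
    {"offset": [1, 0, -15], "rot": [0, 0, 0], "fingers": 1},
    {"offset": [1, 0, -18], "rot": [0, 0, 0], "fingers": 1},
    {"offset": [1, 0, -21], "rot": [0, 0, 0], "fingers": 1},
    {"offset": [1, 0, -24], "rot": [0, 0, 0], "fingers": 1},
    {"offset": [1, 0, -27], "rot": [0, 0, 0], "fingers": 1},
    {"offset": [1, 0, -30], "rot": [0, 0, 0], "fingers": 1},
    {"offset": [1, 0, -33], "rot": [0, 0, 0], "fingers": 1},
    {"offset": [1, 0, -36], "rot": [0, 0, 0], "fingers": 1},
    {"offset": [1, 0, -39], "rot": [0, 0, 0], "fingers": 1},
    {"offset": [1, 0, -42], "rot": [0, 0, 0], "fingers": 1},
    {"offset": [1, 0, -45], "rot": [0, 0, 0], "fingers": 1},
    {"offset": [1, 0, -48], "rot": [0, 0, 0], "fingers": 1},
    {"offset": [1, 0, -51], "rot": [0, 0, 0], "fingers": 1},
    {"offset": [1, 0, -54], "rot": [0, 0, 0], "fingers": 1},
    {"offset": [1, 0, -56], "rot": [0, 0, 0], "fingers": 1}
  ]
}}

```text
clock: 5.2
tool_pos: [571.9, -191.8, 66.4]
tool_rot: [1.065, 1.292, -1.066]
ft_force: [0.3, -3.7, 2.8]
width: 0.002
```

```bash
python3 - <<'E'
from h import *
o=st(); print(delta((0,-104,67),np.pi/2,o))
for n in ['wrist']:
  p=arm.read_camera(n);save(p,n+'2')
E
```

```text
t 5.2 jig [   0.3 -126.6   66.4] F [ 0.3 -3.7  2.8] w 0.002 tool x,y,z (jig ang y,z) [ 0.001 -0.002 -1.   ] [-0.0, -1.571] q [ 0.52  0.66 -0.34  1.82  0.32  0.72  0.2 ]
(array([ -0.7,  -0.3, -22.6]), array([-0.0001,  0.0019, -0.0007]))
```

View pics/wrist2.png

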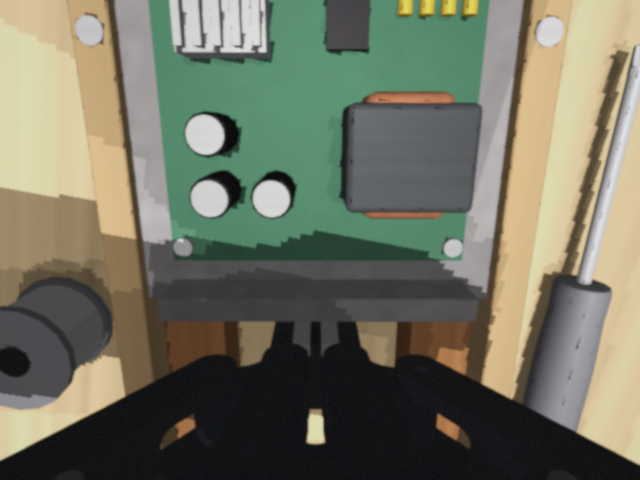

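The carrier slides straight, with its strip at rows 300–320 and the fingers centred. I go slower for the drop.

Emit:
{"op": "send_rows", "data": {
  "deltas": [
    {"offset": [0, 0, -3], "rot": [0, 0, 0], "fingers": 1},
    {"offset": [0, 0, -6], "rot": [0, 0, 0], "fingers": 1},
    {"offset": [0, 0, -9], "rot": [0, 0, 0], "fingers": 1},
    {"offset": [0, 0, -12], "rot": [0, 0, 0], "fingers": 1},
    {"offset": [0, 0, -15], "rot": [0, 0, 0], "fingers": 1},
    {"offset": [0, 0, -17], "rot": [0, 0, 0], "fingers": 1},
    {"offset": [0, 0, -19], "rot": [0, 0, 0], "fingers": 1},
    {"offset": [0, 0, -20], "rot": [0, 0, 0], "fingers": 1},
    {"offset": [0, 0, -21], "rot": [0, 0, 0], "fingers": 1},
    {"offset": [0, 0, -22], "rot": [0, 0, 0], "fingers": 1},
    {"offset": [0, 0, -23], "rot": [0, 0, 0], "fingers": 1},
    {"offset": [0, 0, -24], "rot": [0, 0, 0], "fingers": 1}
  ]
}}

```text
clock: 6.25
tool_pos: [567.2, -167.8, 66.2]
tool_rot: [1.065, 1.293, -1.066]
ft_force: [0.7, -5.0, 3.2]
width: -0.003
```

```bash
python3 - <<'E'
from h import *
o=st()
E
```

```text
t 6.25 jig [   0.3 -102.1   66.2] F [ 0.7 -5.   3.2] w -0.003 tool x,y,z (jig ang y,z) [ 0.001 -0.001 -1.   ] [0.0, -1.571] q [ 0.49  0.64 -0.34  1.85  0.32  0.7   0.16]
```

Emit:
{"op": "send_rows", "data": {
  "deltas": [
    {"offset": [0, 0, -1], "rot": [0, 0, 0], "fingers": 1},
    {"offset": [0, 0, -2], "rot": [0, 0, 0], "fingers": 1},
    {"offset": [0, 0, -3], "rot": [0, 0, 0], "fingers": 1},
    {"offset": [0, 0, -3.5], "rot": [0, 0, 0], "fingers": 1}
  ]
}}

```text
clock: 6.58
tool_pos: [566.0, -163.5, 65.9]
tool_rot: [1.065, 1.295, -1.066]
ft_force: [0.3, -3.1, 1.5]
width: -0.0
```

```bash
python3 - <<'E'
from h import *
o=st()
p=arm.read_camera('wrist');save(p,'wrist3');c=cloud(p)
for (u,v) in [(316,306),(250,306),(380,306),(140,230),(490,230)]: print(np.round(w2j(np.median(c[v-2:v+3,u-2:u+3].reshape(-1,3),0)),1))
E
```

```text
t 6.58 jig [ -0.  -97.6  65.9] F [ 0.3 -3.1  1.5] w -0.0 tool x,y,z (jig ang y,z) [-0. -0. -1.] [0.001, -1.57] q [ 0.48  0.64 -0.34  1.85  0.31  0.7   0.16]
[ -0.2 -83.4  66.5]
[-22.  -83.4  66.2]
[ 20.8 -83.5  66.1]
[-61.  -61.   52.6]
[ 62.9 -62.9  45.6]
```

The strip top now reads z≈66, so the rear has dropped. I back off, rise and check that it lies flat.

Emit:
{"op": "send_rows", "data": {
  "deltas": [
    {"offset": [0, 0, 10], "rot": [0, 0, 0], "fingers": 1},
    {"offset": [0, 0, 20], "rot": [0, 0, 0], "fingers": 1},
    {"offset": [-40, 0, 20], "rot": [0, 0, 0], "fingers": 1},
    {"offset": [-75, 0, 10], "rot": [0, 0, 0], "fingers": 1},
    {"offset": [-75, 0, -10], "rot": [0, 0, 0], "fingers": 1},
    {"offset": [-75, 0, -10], "rot": [0, 0, 0], "fingers": 1},
    {"offset": [-75, 0, -10], "rot": [0, 0, 0], "fingers": 1}
  ]
}}

```text
clock: 7.22
tool_pos: [563.9, -153.2, 140.9]
tool_rot: [1.064, 1.296, -1.064]
ft_force: [0.1, -0.5, -1.0]
width: -0.004
```

```bash
python3 - <<'E'
from h import *
o=st()
p=arm.read_camera('wrist');save(p,'wrist4');np.savez('wrist4.npz',**p)
s=arm.read_camera('side');save(s,'side4');np.savez('side4.npz',**s)
t=arm.read_camera('top');save(t,'top4');np.savez('top4.npz',**t)
cv2.imwrite('pics/topc4.png',cv2.resize(t['pixels'][180:280,290:450],(800,500),interpolation=cv2.INTER_CUBIC)[:,:,::-1])
E
```

```text
t 7.22 jig [-1.000e-01 -8.710e+01  1.409e+02] F [ 0.1 -0.5 -1. ] w -0.004 tool x,y,z (jig ang y,z) [-0.001 -0.    -1.   ] [0.002, -1.569] q [ 0.51  0.53 -0.39  1.83  0.26  0.83  0.18]
```

View pics/wrist4.png

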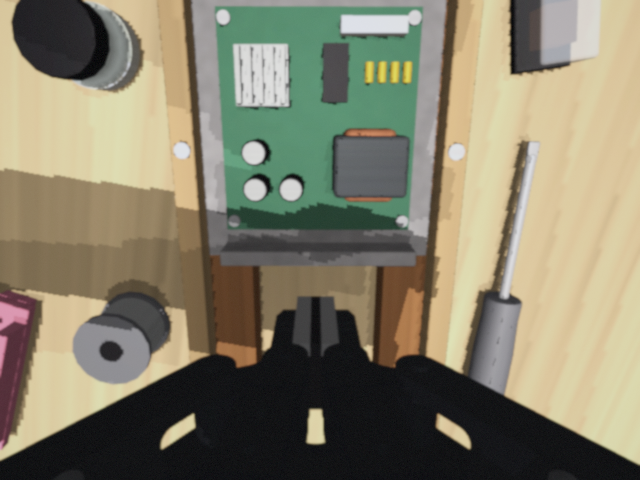

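View pics/topc4.png

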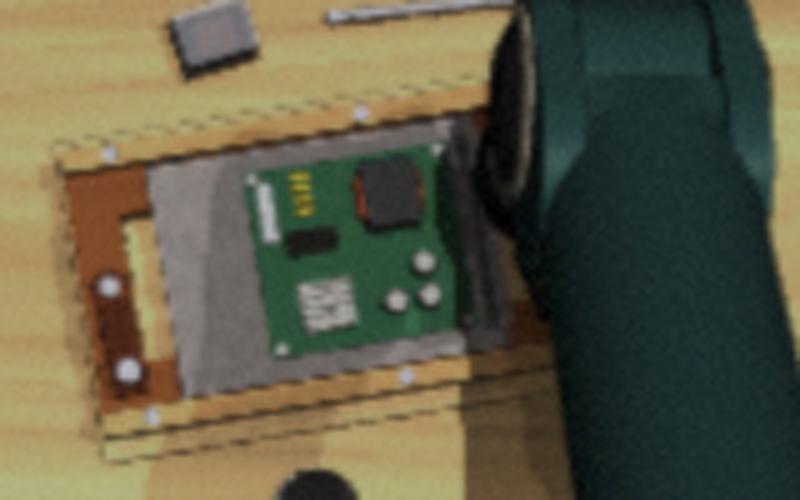

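```bash
python3 - <<'E'
from h import *
for n in ['top4','wrist4']:
  p=dict(np.load(n+'.npz'));c=cloud(p).reshape(-1,3);d=c[:,:2]-O
  cs,sn=np.cos(YAW),np.sin(YAW);x=cs*d[:,0]+sn*d[:,1];y=-sn*d[:,0]+cs*d[:,1];z=c[:,2]
  for a in [(-57,-48),(48,57)]:
    for b in [(60,80),(30,55),(0,20),(-40,-20),(-70,-60)]:
      m=(x>a[0])&(x<a[1])&(y>b[0])&(y<b[1])&(z>30)
      print(n,a,b,m.sum(),np.round(np.median(z[m]),1) if m.sum() else None)
  m=(x>-57)&(x<57)&(z>45)&(z<52)&(y<95);print('front edge y',np.percentile(y[m],99.5) if m.sum() else None)
o=st()
px=0
E
```

```text
top4 (-57, -48) (60, 80) 27 47.6
top4 (-57, -48) (30, 55) 37 47.5
top4 (-57, -48) (0, 20) 27 48.1
top4 (-57, -48) (-40, -20) 63 449.5
top4 (-57, -48) (-70, -60) 40 536.4
top4 (48, 57) (60, 80) 26 47.2
top4 (48, 57) (30, 55) 32 46.9
top4 (48, 57) (0, 20) 24 46.1
top4 (48, 57) (-40, -20) 26 48.2
top4 (48, 57) (-70, -60) 12 49.5
front edge y 83.03199826394221
wrist4 (-57, -48) (60, 80) 0 None
wrist4 (-57, -48) (30, 55) 455 48.3
wrist4 (-57, -48) (0, 20) 784 48.3
wrist4 (-57, -48) (-40, -20) 674 48.3
wrist4 (-57, -48) (-70, -60) 290 48.2
wrist4 (48, 57) (60, 80) 0 None
wrist4 (48, 57) (30, 55) 429 48.2
wrist4 (48, 57) (0, 20) 720 48.4
wrist4 (48, 57) (-40, -20) 613 48.4
wrist4 (48, 57) (-70, -60) 267 48.3
front edge y 40.26799069218172
t 7.37 jig [ -0.9 -88.6 139.8] F [-0.4  0.   0.9] w -0.002 tool x,y,z (jig ang y,z) [-0.002 -0.    -1.   ] [-0.001, -1.571] q [ 0.51  0.53 -0.39  1.83  0.26  0.83  0.18]
```

Carrier lies flat: plate top z≈48 everywhere, front edge at jig y≈83–85. Now I move to behind the pin with the pushing face at 45°.

```bash
python3 - <<'E'
from h import *
o=st()
print(delta((-69,126,140),-np.pi/4,o),delta((-69,126,82),-np.pi/4,o))
E
```

```text
t 7.37 jig [ -0.9 -88.6 139.8] F [-0.4  0.   0.9] w -0.002 tool x,y,z (jig ang y,z) [-0.002 -0.    -1.   ] [-0.001, -1.571] q [ 0.51  0.53 -0.39  1.83  0.26  0.83  0.18]
(array([  -0. ,  -68.2, -214.5]), array([-0.7859, -0.001 ,  0.0022])) (array([  58. ,  -68.1, -214.5]), array([-0.7859, -0.001 ,  0.0022]))
```

Emit:
{"op": "send_rows", "data": {
  "deltas": [
    {"offset": [0, -20, -40], "rot": [-0.12, 0, 0], "fingers": 1},
    {"offset": [0, -35, -75], "rot": [-0.24, 0, 0], "fingers": 1},
    {"offset": [0, -50, -110], "rot": [-0.36, 0, 0], "fingers": 1},
    {"offset": [0, -60, -145], "rot": [-0.48, 0, 0], "fingers": 1},
    {"offset": [0, -68, -180], "rot": [-0.6, 0, 0], "fingers": 1},
    {"offset": [0, -68, -214], "rot": [-0.72, 0, 0], "fingers": 1},
    {"offset": [0, -68, -214.5], "rot": [-0.786, 0, 0], "fingers": 1},
    {"offset": [0, -68, -214.5], "rot": [-0.786, 0, 0], "fingers": 1},
    {"offset": [0, -68, -214.5], "rot": [-0.786, 0, 0], "fingers": 1},
    {"offset": [0, -68, -214.5], "rot": [-0.786, 0, 0], "fingers": 1}
  ]
}}

```text
clock: 8.2
tool_pos: [455.9, 41.1, 139.5]
tool_rot: [0.466, 1.523, -0.469]
ft_force: [-0.3, -0.0, -0.0]
width: -0.001
```

```bash
python3 - <<'E'
from h import *
o=st()
print(delta((-69,126,82),-np.pi/4,o))
p=arm.read_camera('wrist');save(p,'wrist5')
p=arm.read_camera('side');save(p,'side5')
cv2.imwrite('pics/sidec5.png',cv2.resize(p['pixels'][150:375,230:430],(533,600),interpolation=cv2.INTER_CUBIC)[:,:,::-1])
E
```

```text
t 8.2 jig [-68.8 124.4 139.5] F [-0.3 -0.  -0. ] w -0.001 tool x,y,z (jig ang y,z) [-0.003 -0.001 -1.   ] [0.781, -0.79] q [ 0.39  0.4  -0.65  2.11  0.35  0.74  0.49]
(array([57.5,  1.1, -1.2]), array([-0.0045, -0.0022,  0.0023]))
```

View pics/sidec5.png

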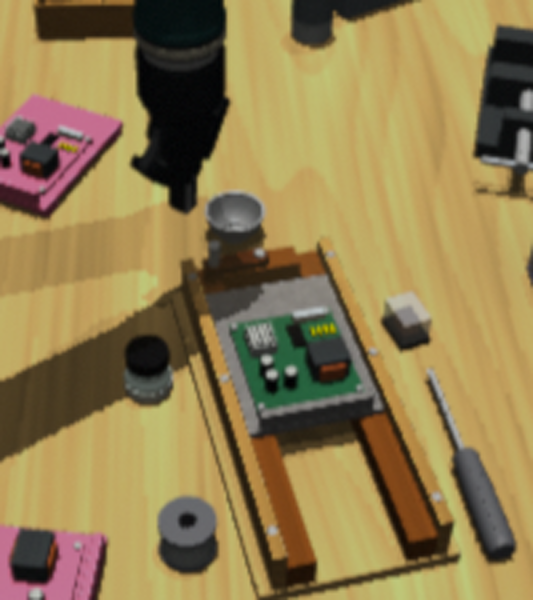

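View pics/wrist5.png

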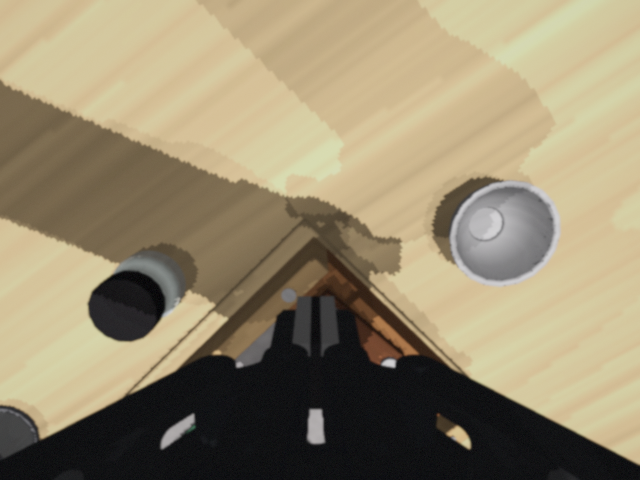

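The side crop shows the carrier down between the cheeks and the fingers above the corner, clear of the cup at (235,215). I descend behind the pin.

Emit:
{"op": "send_rows", "data": {
  "deltas": [
    {"offset": [30, 1, -1], "rot": [-0.004, 0, 0], "fingers": 1},
    {"offset": [50, 1, -1], "rot": [-0.004, 0, 0], "fingers": 1},
    {"offset": [58, 1, -1], "rot": [-0.004, 0, 0], "fingers": 1},
    {"offset": [58, 1, -1], "rot": [-0.004, 0, 0], "fingers": 1}
  ]
}}

```text
clock: 8.63
tool_pos: [454.3, 42.0, 80.1]
tool_rot: [0.463, 1.527, -0.467]
ft_force: [-0.1, -0.3, 0.7]
width: -0.002
```

```bash
python3 - <<'E'
from h import *
o=st()
print(delta((-17,73.8,82),-np.pi/4,o))
p=arm.read_camera('side');save(p,'side6')
cv2.imwrite('pics/sidec6.png',cv2.resize(p['pixels'][200:300,270:390],(720,600),interpolation=cv2.INTER_CUBIC)[:,:,::-1])
p=arm.read_camera('wrist');c=cloud(p);q=c[280:350,290:340].reshape(-1,3);q=q[q[:,2]>64];print(np.percentile(q[:,2],[0,1,3,10]))
E
```

```text
t 8.63 jig [-70.2 125.5  80.1] F [-0.1 -0.3  0.7] w -0.002 tool x,y,z (jig ang y,z) [-0.007 -0.001 -1.   ] [0.784, -0.787] q [ 0.32  0.5  -0.57  2.15  0.46  0.62  0.39]
(array([-2.3,  1.1, 74.2]), array([-0.0011, -0.0051,  0.0044]))
[67.32129968 68.57776572 70.09617345 73.46179841]
```

View pics/sidec6.png

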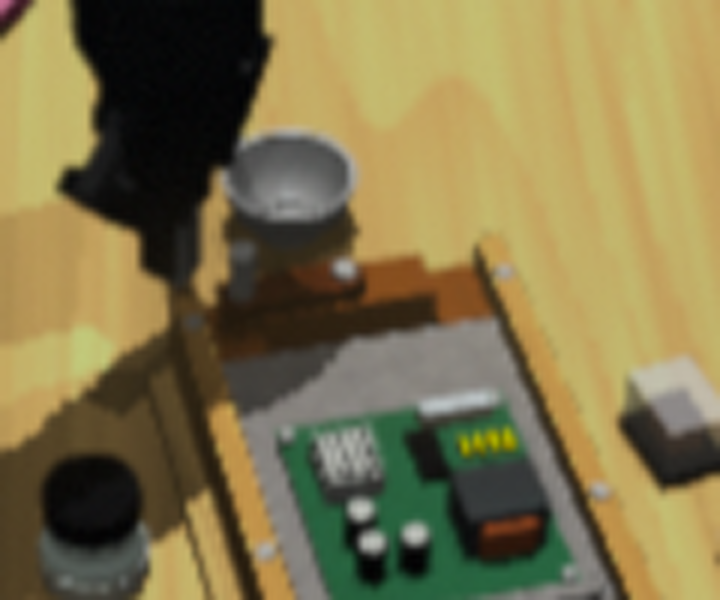

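Emit:
{"op": "send_rows", "data": {
  "deltas": [
    {"offset": [-1, 0, 4], "rot": [0, 0, 0], "fingers": 1},
    {"offset": [-1, 0, 8], "rot": [0, 0, 0], "fingers": 1},
    {"offset": [-1, 1, 12], "rot": [0, 0, 0], "fingers": 1},
    {"offset": [-1, 1, 16], "rot": [0, 0, 0], "fingers": 1},
    {"offset": [-1, 1, 20], "rot": [0, 0, 0], "fingers": 1},
    {"offset": [-1, 1, 24], "rot": [0, 0, 0], "fingers": 1},
    {"offset": [-1, 1, 28], "rot": [0, 0, 0], "fingers": 1},
    {"offset": [-1, 1, 32], "rot": [0, 0, 0], "fingers": 1},
    {"offset": [-2, 1, 36], "rot": [0, 0, 0], "fingers": 1},
    {"offset": [-2, 1, 40], "rot": [0, 0, 0], "fingers": 1}
  ]
}}

```text
clock: 9.57
tool_pos: [490.4, 20.9, 84.2]
tool_rot: [0.464, 1.522, -0.465]
ft_force: [-2.1, -0.6, -0.3]
width: 0.0
```

```bash
python3 - <<'E'
from h import *
o=st()
print(delta((-17,73.8,82),-np.pi/4,o))
p=arm.read_camera('side');save(p,'side7')
cv2.imwrite('pics/sidec7.png',cv2.resize(p['pixels'][200:300,270:390],(720,600),interpolation=cv2.INTER_CUBIC)[:,:,::-1])
E
```

```text
t 9.57 jig [-38.9  97.9  84.2] F [-2.1 -0.6 -0.3] w 0.0 tool x,y,z (jig ang y,z) [-0.002 -0.    -1.   ] [0.785, -0.786] q [ 0.35  0.53 -0.57  2.07  0.46  0.66  0.46]
(array([ 2.2, -1.6, 32.5]), array([-0.0005, -0.0013,  0.0012]))
```

View pics/sidec7.png

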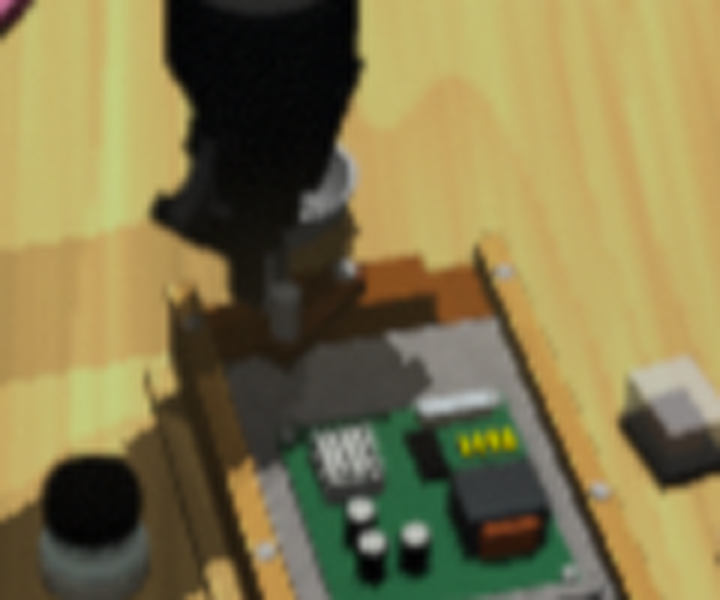

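The blade is turning: pin at crop (284,310), pushed by the fingers. I continue.

Emit:
{"op": "send_rows", "data": {
  "deltas": [
    {"offset": [1, 0, 4], "rot": [0, 0, 0], "fingers": 1},
    {"offset": [1, -1, 8], "rot": [0, 0, 0], "fingers": 1},
    {"offset": [2, -1, 12], "rot": [0, 0, 0], "fingers": 1},
    {"offset": [2, -1, 16], "rot": [0, 0, 0], "fingers": 1},
    {"offset": [2, -1, 19], "rot": [0, 0, 0], "fingers": 1},
    {"offset": [2, -1, 22], "rot": [0, 0, 0], "fingers": 1},
    {"offset": [2, -1, 25], "rot": [0, 0, 0], "fingers": 1},
    {"offset": [2, -1, 27], "rot": [0, 0, 0], "fingers": 1},
    {"offset": [2, -1, 29], "rot": [0, 0, 0], "fingers": 1}
  ]
}}

```text
clock: 10.37
tool_pos: [514.8, 3.6, 82.2]
tool_rot: [0.465, 1.521, -0.465]
ft_force: [-0.5, 2.9, 1.1]
width: 0.003
```

```bash
python3 - <<'E'
from h import *
o=st()
print(delta((-17,73.8,82),-np.pi/4,o))
p=arm.read_camera('side');save(p,'side8');np.savez('side8.npz',**p)
cv2.imwrite('pics/sidec8.png',cv2.resize(p['pixels'][200:300,270:390],(720,600),interpolation=cv2.INTER_CUBIC)[:,:,::-1])
E
```

```text
t 10.37 jig [-18.2  76.2  82.2] F [-0.5  2.9  1.1] w 0.003 tool x,y,z (jig ang y,z) [-0.001  0.    -1.   ] [0.784, -0.786] q [ 0.38  0.57 -0.56  2.02  0.46  0.69  0.5 ]
(array([ 0.2, -0.9,  2.5]), array([-0.001 , -0.0007,  0.0004]))
```

View pics/sidec8.png

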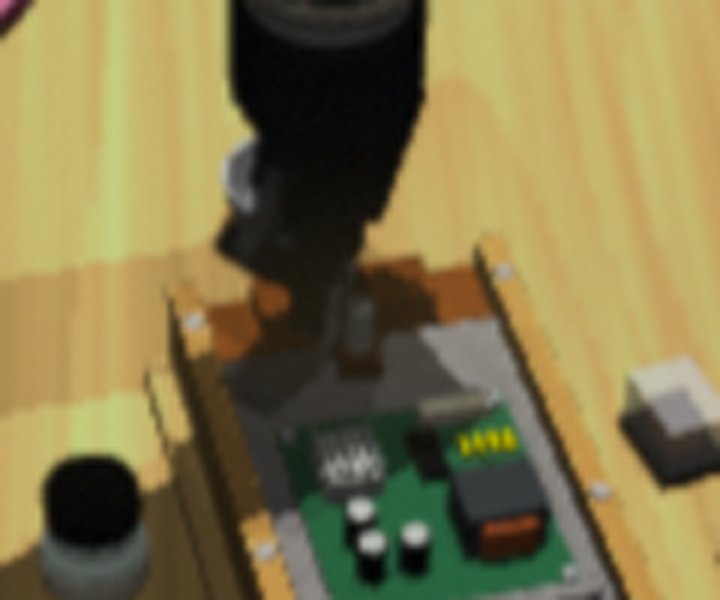

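```bash
python3 - <<'E'
from h import *
p=dict(np.load('side8.npz'))
print(w2j(pt(p,270+358/6-.4,200+298/6-.4,85)))
print('blade tip corners',w2j(pt(p,270+340/6-.4,200+362/6-.4,60.5)),w2j(pt(p,270+382/6-.4,200+352/6-.4,60.5)))
E
```

```text
[-3.11112064 67.63854762 85.        ]
blade tip corners [-12.82483425  57.209138    60.5       ] [ 5.49972029 58.85117896 60.5       ]
```

Emit:
{"op": "send_rows", "data": {
  "deltas": [
    {"offset": [0, 0, 1], "rot": [0, 0, 0], "fingers": 1},
    {"offset": [0, 0, 2], "rot": [0, 0, 0], "fingers": 1},
    {"offset": [0, 0, 3], "rot": [0, 0, 0], "fingers": 1},
    {"offset": [0, 0, 3], "rot": [0, 0, 0], "fingers": 1}
  ]
}}

```text
clock: 10.75
tool_pos: [517.7, 1.8, 82.3]
tool_rot: [0.465, 1.521, -0.465]
ft_force: [-1.0, 3.3, 0.4]
width: 0.001
```

```bash
python3 - <<'E'
from h import *
o=st()
E
```

```text
t 10.75 jig [-15.7  73.9  82.3] F [-1.   3.3  0.4] w 0.001 tool x,y,z (jig ang y,z) [-0.  0. -1.] [0.784, -0.786] q [ 0.38  0.57 -0.56  2.01  0.46  0.69  0.5 ]
```

Emit:
{"op": "send_rows", "data": {
  "deltas": [
    {"offset": [0, 0, -8], "rot": [0, 0, 0], "fingers": 1},
    {"offset": [0, 0, -20], "rot": [0, 0, 0], "fingers": 1},
    {"offset": [-30, 0, -25], "rot": [0, 0, 0], "fingers": 1},
    {"offset": [-70, 0, -30], "rot": [0, 0, 0], "fingers": 1},
    {"offset": [-110, -30, -40], "rot": [0, 0, 0], "fingers": 1},
    {"offset": [-130, -70, -20], "rot": [0.1, 0, 0], "fingers": 1},
    {"offset": [-150, -110, 0], "rot": [0.2, 0, 0], "fingers": 1},
    {"offset": [-150, -150, 20], "rot": [0.3, 0, 0], "fingers": 1},
    {"offset": [-150, -180, 40], "rot": [0.4, 0, 0], "fingers": 1},
    {"offset": [-150, -180, 80], "rot": [0.5, 0, 0], "fingers": 1},
    {"offset": [-150, -180, 110], "rot": [0.6, 0, 0], "fingers": 1},
    {"offset": [-150, -180, 110], "rot": [0.785, 0, 0], "fingers": 1},
    {"offset": [-150, -180, 110], "rot": [0.785, 0, 0], "fingers": 1},
    {"offset": [-150, -180, 110], "rot": [0.785, 0, 0], "fingers": 1}
  ]
}}

```text
clock: 11.92
tool_pos: [507.6, -208.9, 231.7]
tool_rot: [1.067, 1.295, -1.069]
ft_force: [0.2, -0.7, -0.2]
width: -0.002
```

```bash
python3 - <<'E'
from h import *
o=st()
for n in ['wrist','top','side']:
  p=arm.read_camera(n);save(p,n+'9');np.savez(n+'9.npz',**p)
  print(n,[(q,[(np.round(d['at'],1).tolist(),round(d['conf'],2)) for d in arm.tip_of(p,q)][:2]) for q in ['button_pin','button_pivot']])
  if n=='top': cv2.imwrite('pics/topc9.png',cv2.resize(p['pixels'][180:280,290:450],(800,500),interpolation=cv2.INTER_CUBIC)[:,:,::-1])
E
```

```text
t 11.92 jig [ -66.1 -131.   231.7] F [ 0.2 -0.7 -0.2] w -0.002 tool x,y,z (jig ang y,z) [-0.002 -0.    -1.   ] [-0.003, -1.574] q [ 0.7   0.36 -0.46  1.84  0.19  0.98  0.35]
wrist [('button_pin', []), ('button_pivot', [])]
top [('button_pin', [([330.4, 232.3], 0.6)]), ('button_pivot', [([312.7, 236.1], 0.44), ([330.5, 233.4], 0.23)])]
side [('button_pin', []), ('button_pivot', [])]
```

View pics/topc9.png

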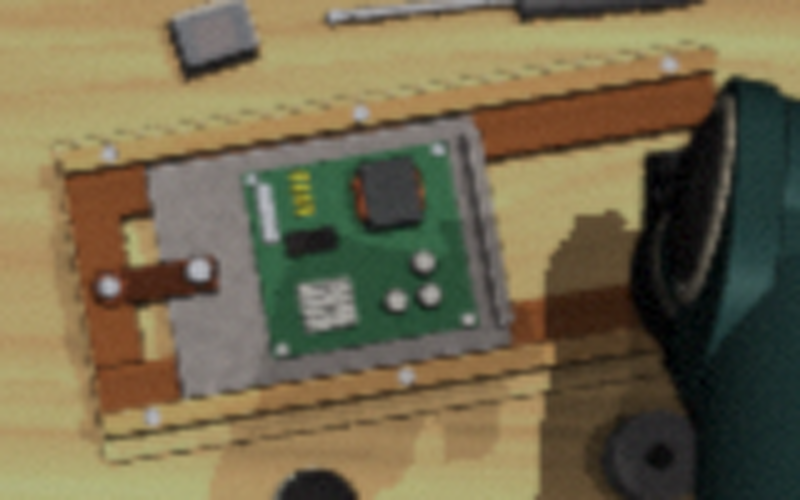

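View pics/wrist9.png

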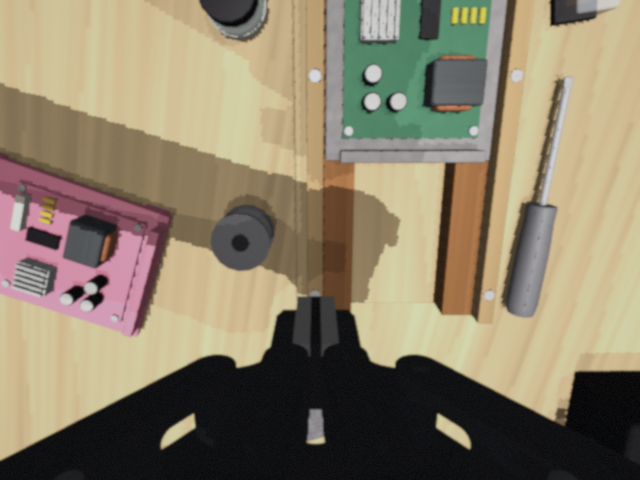

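```bash
python3 - <<'E'
from h import *
p=dict(np.load('top9.npz'))
g=p['pixels'][180:280,290:450].astype(np.float32)
def blob(a,b):
    u,v=int(a/5),int(b/5);w=g[v-4:v+5,u-4:u+5].min(-1);w=np.clip(w-110,0,None);yy,xx=np.mgrid[v-4:v+5,u-4:u+5]
    return 290+(w*xx).sum()/w.sum(),180+(w*yy).sum()/w.sum()
a=blob(109,286);b=blob(200,270);print(a,b)
A=w2j(pt(p,*a,63));B=w2j(pt(p,*b,85));print(A,B,'ang',np.degrees(np.arctan2(-(B-A)[1],0)),np.degrees(np.arctan2(A[1]-B[1],A[0]-B[0])))
# blade outline by darkness: brown dark pixels PCA
px=cv2.resize(p['pixels'][225:245,305:340],None,fx=20,fy=20,interpolation=cv2.INTER_CUBIC)
cv2.imwrite('pics/blade.png',px[:,:,::-1])
c=cloud(p);d=c[...,:2]-O;cs,sn=np.cos(YAW),np.sin(YAW);x=cs*d[...,0]+sn*d[...,1];y=-sn*d[...,0]+cs*d[...,1];z=c[...,2]
m=(z>56.)&(z<66)&(abs(x)<25)&(y>50)&(y<125)
for l in range(52,125,6):
    k=m&(y>=l)&(y<l+6);print(l,k.sum(),np.round(x[k].mean(),1) if k.sum() else '', np.round([x[k].min(),x[k].max()],1) if k.sum() else '')
E
```

```text
(np.float64(311.4914425427873), np.float64(236.8239608801956)) (np.float64(329.94943820224717), np.float64(233.1988764044944))
[  1.5589478  111.29666678  63.        ] [ 0.73957853 65.02454884 85.        ] ang 90.0 88.98553390333706
52 7 -1.9 [-23.3  16. ]
58 10 -3.3 [-11.3   8.2]
64 4 -7.4 [-8.7 -6.1]
70 12 2.0 [-7.7  8.1]
76 13 2.4 [-8.8 25. ]
82 12 0.9 [-7.8 23.1]
88 13 1.1 [-7.7  8.9]
94 14 1.8 [-8.1  9.6]
100 12 0.7 [-7.8  8.2]
106 16 0.7 [-11.5   9.1]
112 20 -0.9 [-20.6  23.3]
118 2 9.2 [-2.8 21.3]
124 1 19.6 [19.6 19.6]
```

View pics/blade.png

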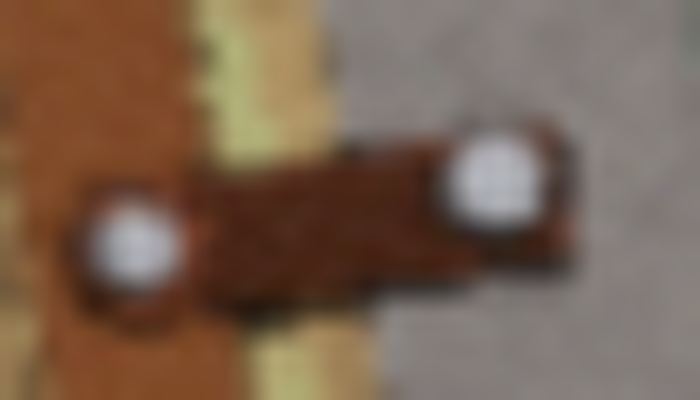

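The blade is at 89–91°, in line with the rails, over the carrier's front edge. I run a last check on flatness and bystanders, then hand in.

```bash
python3 - <<'E'
from h import *
p=dict(np.load('top9.npz'));q=dict(np.load('top0.npz'))
c=cloud(p).reshape(-1,3);d=c[:,:2]-O;cs,sn=np.cos(YAW),np.sin(YAW);x=cs*d[:,0]+sn*d[:,1];y=-sn*d[:,0]+cs*d[:,1];z=c[:,2]
for a in [(-57,-48),(48,57)]:
  for b in [(60,80),(0,20),(-70,-50)]:
    m=(x>a[0])&(x<a[1])&(y>b[0])&(y<b[1]);print(a,b,np.round(np.median(z[m]),1))
z0,z1=cloud(q)[...,2],cloud(p)[...,2]
df=np.abs(z0-z1)
for n,(u,v) in dict(jar=(353,282),spool=(420,271),relay=(333,187),cup=(275,245),sd=(395,180),can=(120,190),brush=(495,255)).items():
  print(n,np.median(df[v-12:v+13,u-12:u+13]),(cv2.medianBlur(df,3)[v-12:v+13,u-12:u+13]>12).mean())
st(); print(arm.job_done())
E
```

```text
(-57, -48) (60, 80) 48.5
(-57, -48) (0, 20) 49.1
(-57, -48) (-70, -50) 48.1
(48, 57) (60, 80) 48.5
(48, 57) (0, 20) 47.9
(48, 57) (-70, -50) 49.4Traceback (most recent call last):
  File "<stdin>", line 10, in <module>
cv2.error: OpenCV(4.12.0) /io/opencv/modules/imgproc/src/median_blur.simd.hpp:887: error: (-210:Unsupported format or combination of formats)  in function 'medianBlur'
```

```bash
python3 - <<'E'
from h import *
p=dict(np.load('top9.npz'));q=dict(np.load('top0.npz'))
df=cv2.medianBlur(np.abs(cloud(q)[...,2]-cloud(p)[...,2]).astype(np.float32),3)
for n,(u,v) in dict(jar=(353,282),spool=(420,271),relay=(333,187),cup=(275,245),sd=(395,180),can=(120,190),brush=(495,255)).items():
  print(n,(df[v-12:v+13,u-12:u+13]>12).mean())
st(); print(arm.job_done())
E
```

```text
jar 0.0
spool 0.1792
relay 0.0
cup 0.0
sd 0.0
can 0.0
brush 0.0272
t 12.37 jig [ -65.4 -131.   232.4] F [-0.1  0.1 -0.1] w 0.001 tool x,y,z (jig ang y,z) [-0. -0. -1.] [-0.0, -1.571] q [ 0.7   0.36 -0.46  1.84  0.19  0.98  0.35]
the job is handed in; nothing more can be done
None
```

The job is done and handed in at 12.4 s. I pushed the grey carrier along the rails with the shut fingertips, at about 3–5 N, until it dropped into the notches. Only then did I push the turn-button round by its pin in one straight 45° push, and after that I drew the arm clear.

- **Carrier:** its plate top measures 48–49 mm above the bench at the six edge spots checked on both sides, so it lies flat on the rails. I measured this both before and after turning the button.
- **Turn-button:** the last top picture gives about 89°. My estimate from where the fingers stood was about 91°, so the two differ by roughly 2°. The blade lies in line with the rails, over the carrier's front edge.
- **Bystanders:** the jar, relay, cup, screwdriver and can show no change in depth between the first and last top pictures.
    - **Spool:** the comparison flagged 18% of its patch, where the arm partly covers it in the last top picture. The last wrist picture shows it still standing in its place.
    - **Brush:** 3% of its patch was flagged and I did not look into it, though the fingers never came low near it.
- **Failed or missing checks:** in the last pictures the networks found the pin and pivot only in the top view, so the button angle rests on that picture and on the finger position. My first run of the final check stopped on a script error before handing in, and I reran it.

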